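# Close and latch the filter hatch of the craft-table dust cleaner

## Task

The filter in the dust cleaner has been changed: swing its hatch down onto the seal, then, while holding it gently pressed down against the springy seal, turn the wing knob clockwise until its tongue is fully behind the frame edge and the wing points square at the hatch's front edge, and let go so that the latch alone holds the hatch shut. Do not crush the seal, do not force the knob if the tongue catches on the frame nor pull up on it once latched, and leave the things around the cleaner where they stand.

Things in the scene. Friction and masses are not known exactly. Their poses are not given: they have to be found in the camera images.
- case: Pale sheet-metal dust cleaner, 280 (x) by 260 (y) by 108 high, fixed to the table, open at the top under the hatch; origin at the centre of its underside on the table; its -x side (louvres, switch) is its front, roughly facing the robot; z up.
- hatch (a joint): Hinge angle of the hatch (rad): 0 = panel level, grows as it opens upward; it is stiff (0.48 N m) and stays where left, until the seal lifts it. Range -0.06 to 1.2. Latched, it reads between about -0.035 and 0.035 depending on the frame's height.
- hinge_mid (a point): Fixed point on the hatch's hinge line, at the middle of the far (+x) side of the opening, at the level of the panel's underside: 115 behind the case's centre and 122 above the table; the hinge line runs along the case's y. Axes as the case's.
- panel: The hatch's flat grey-blue metal panel, 230 (hinge to front edge) by 210 by 6 thick, about 0.23 kg; origin on the hinge line at mid width on its underside; -x towards its front edge, z out of its outer face. At the knob, some 11 N downward bring the tongue level with the frame's underside, 15 to 18 N give it clear passage, whatever the frame's height.
- hatch_edge (a point): Point at the middle of the panel's front edge on its outer face; axes as the panel's.
- knob (a joint): Angle of the wing knob (rad): 0 = wing and tongue parallel to the front edge, unlatched; grows clockwise seen from above; 1.57 = tongue points square at the front edge, latched. Stops at -0.1 and 1.65. Friction 0.05 N m. The tongue reaches the frame edge at about 0.5 to 0.75 and is stopped there if the hatch is not pressed far enough.
- wing (a point): Black wing knob on the panel's outer face, 45 behind its front edge at mid width: wing 44 long, 10 thick, top 36 above the panel, on a disc 32 across and 4 high; orange mark on the end over the tongue. The point is on the knob's axis, 25 above the panel's outer face, at grasp height. Its -y points along the wing to the tongue's end, z out of the panel.
- tongue: Hidden steel cam tongue on the knob's shaft below the panel, 12 wide, 6 thick, its tip 38 from the axis; origin on the knob's axis at the tongue's mid thickness, 15 below the panel's underside; points along its own -y, like the wing. More than 20 N between it and the frame counts as forcing; latched it rests on the frame with 4 to 9 N.
- bark_pot: Loose birch-bark pot 90 across, 85 high, with red and white sticks standing up to 165 high; origin at its base centre. Bystander.
- scissors: Loose scissors with orange handles, 170 long, 10 high, lying flat; origin near the middle, underneath. Bystander.
- dish: Loose terracotta bowl 110 across, 45 high; origin at its base centre. Bystander.
- glue: Loose pink jar with a white cap, 60 across, 110 high; origin at its base centre. Bystander.
- frame_edge (a point): Nominal place of the frame edge: middle of the opening's front edge, upper face of the 6 thick aluminium frame, 95 in front of the case's centre, 116 above the table. The true frame, with its seal, sits up to 6 higher or lower on its levelling screws; this point does not show it. The latched tongue lies under it. Axes as the case's.
- seal_mid (a point): Nominal middle of the top of the black springy seal on the frame's front strip: 10 wide, 190 long along y, standing 7.4 above the frame (moves with the frame, up to 6 up or down, not shown). It gives 6 N per mm and is crushed by more than 20 N, which is about 24 N downward at the knob. Axes as the case's.

How it is judged:
On the way, in this order (a step that is already met when the one before it is completed fails the run):
1. the hatch is down on its seal with the tongue still turned away (value of joint hatch below 0.05 rad and value of joint knob below 0.6 rad), for 0.1 s.
2. the tongue is turned behind the frame edge with the hatch pressed on its seal (value of joint hatch below 0.05 rad and value of joint knob above 1.25 rad and contact force between panel and case above 3 N), for 0.2 s.
At the end, for the whole second after the job is handed in: The hatch is shut (hinge angle under 0.05 rad), still, and presses its seal with over 3 N; the knob is at 1.25 rad or more (wing within about 18 degrees of square to the front edge) and the tongue bears on the underside of the frame edge with over 2 N, so the latch alone holds it (all of step 2 and contact force between tongue and case above 2 N and velocity of joint hatch between -0.05 and 0.05 rad/s); the robot touches nothing.
It fails at once if the seal is crushed: more than 20 N between the hatch panel and the seal or case (contact force between panel and case above 20 N).
It fails at once if the knob is forced: more than 20 N between the tongue and the frame (contact force between tongue and case above 20 N).
It fails at once if a bystander is shifted more than 30 mm (distance of any of bark_pot, scissors, dish, glue from where it was at the start of the episode above 0.03 m).
It also fails if it takes over 61 s, if anything falls off the work surface, if the arm or the gripper's body presses on something with over 40 N, if the wrist force passes 120 N, or if a joint passes its speed limit or range.

## Robot

A 6-joint arm with a two-finger parallel gripper is mounted at the origin on the work surface. World frame = base frame: x ahead of the robot, y to its left, z up, the work surface at z = 0. Lengths are in m, angles in rad, forces in N, time in s.
With the tool pointing down it reaches from about 0.3 to 0.775 m from the base axis. Payload 14.6 kg.
Tool frame: the origin (TCP) lies on the front face of the gripper's body, between the roots of the fingers; the fingertips stand 97 mm ahead of it and the grasp point (between the pads) lies 78 mm ahead of it; z points along the fingers, y is the direction in which the jaws open and shut (so a half turn about z gives the same grasp; the last joint's range is limited). The gripper opens to 94 mm and grips with 3 to 60 N. Pads are 16 mm wide; open, the fingers measure 119 mm over their backs; the gripper's body (75 mm by 177 mm) begins 78 mm behind the grasp point.
Start: joints at [-1.218, 0.3, 1.521, -0, 1.321, -0.067], TCP at [0.224, -0.502, 0.303] pointing down, gripper open.
Joint ranges: [-3.03, 3.03], [-0.79, 2.21], [0.23, 2.52], [-1.04, 4.18], [0, 3.07], [-2.55, 2.55]. Speed limits (rad/s): [2.22, 2.22, 2.57, 3.14, 3.14, 3.14].

## Interface

Orientations are given as [roll, pitch, yaw] about the fixed x, y, z axes, in that order (R = Rz(yaw) Ry(pitch) Rx(roll)).
In Python, from station import ctrl gives the robot as it stands. The module is installed in compiled form; this text tells all that it offers.
- The arm moves only by the shell command python3 -m pendant 'ROWS' [FORCE]. ROWS is JSON, a list of rows, each an object of numbers: "rx", "ry", "rz": the turn, a rotation vector about the tool's x, y, z each as a share of 4 degrees, from -1 to 1; "tx", "ty", "tz": the shift along the tool's x, y, z each as a share of 0.04 m, from -1 to 1; "grip": the gripper command: -1 is fully open, 1 is shut, values between are in proportion. A call has 1 to 8 rows; each row shifts and turns the pose as measured when the row begins, along the tool's axes as they then stand; what a row does not reach is not made up. A row lasts 1/12 s, in which the tool goes at most 41.7 mm and 7.16 degrees, less where a joint would pass 70% of its speed; a pose out of reach is approached as far as the arm can. A call with a number of a shift or a turn outside -1 to 1 is refused whole. A call with a gripper value outside its range is refused whole. The fingers move at their own pace and stop on an object; FORCE is the grip in N (left out, the last holds). Time passes only in rows, so rows that do not move let the fingers close. It gives the time, the measured TCP pose, the force and the opening at its end, in the units of the state.
- ctrl.get_obs(): the state, without advancing time (a new reading comes with each control period).
- ctrl.camera(name): name is "scene" or "side" or "wrist"; returns a dict with "pixels" (384x512x3 uint8, blue, green, red), "fx", "fy", "cx", "cy" (pixels), "k1" (the pictures are not rectified: a ray, as slopes to the right and down, at radius r is drawn at 1 + k1 r^2 times it, then the intrinsics apply), "world_from_camera" (4x4, takes a point from camera to world coordinates). Camera axes: x right, y up, looking along -z (the intrinsics and any distortion apply to the point x, -y, -z); pixel columns grow to the right and rows downward; lengths in m; the calibration is good to about 2 mm. A picture is of the moment at which its call begins. There is no depth.
- ctrl.hand_in(): hands the job in, once; it reports no verdict.
The state is a dict: "time_s": time; "qpos": joint angles; "joint_vel": joint speeds; "tau": joint torques, N m; "ee_pos": TCP position; "eef_rot": TCP orientation; "force": force on the tool from outside, world axes, zero at the start; "moment": the same for the moment, N m; "grip_width": finger opening in m.
Only numpy, scipy, OpenCV 4.12 (cv2) and the standard library are available. Lean on these libraries where they do the work, as an engineer would, in place of code of your own. Each camera call takes 0.05 s, during which the arm holds its last target.

## Working session

There is one attempt and no reset: what is moved stays moved. The work goes in short steps, Python scripts to look and compute and a shell command to move; the robot and the scene stay as the last step left them, time stands still between calls to the robot, and variables do not carry over. Pictures are saved under pics/ and viewed, and the job is handed in when it is done.

```bash
mkdir -p pics; ls; python3 - <<'E'
from station import ctrl
import cv2
o=ctrl.get_obs(); print(o)
for n in ["scene","side","wrist"]:
    c=ctrl.camera(n); cv2.imwrite(f"pics/{n}0.png",c["pixels"])
    print(n,c["fx"],c["fy"],c["cx"],c["cy"],c["k1"]);print(c["world_from_camera"].round(3) if hasattr(c["world_from_camera"],'round') else c["world_from_camera"])
E
```

```text
pics
{'time_s': 0.0, 'qpos': array([-1.21761168e+00,  3.00465395e-01,  1.52156558e+00, -2.63440352e-05,
        1.32069329e+00, -6.66136598e-02]), 'joint_vel': array([-0.00090225,  0.00192817,  0.00064505,  0.00097313, -0.00057169,
       -0.00094897]), 'tau': array([ 3.90716332e-04, -5.31806874e+01, -3.52736342e+01,  7.08390889e-02,
        2.44322070e-02, -5.12011843e-05]), 'ee_pos': array([ 0.224103  , -0.50211358,  0.30209595]), 'eef_rot': array([-3.14046185e+00, -4.98649251e-05,  4.19804817e-01]), 'force': array([ 0.03792688,  1.05244533, -0.09808281]), 'moment': array([ 0.05510923,  0.04815146, -0.02644915]), 'grip_width': 0.09366630773239981}
scene 419.2635041055024 419.2635041055024 247.725029044431 188.2754366012749 0.039705031351559145
[[-9.890e-01  1.390e-01 -4.900e-02  5.340e-01]
 [-1.480e-01 -9.320e-01  3.300e-01  4.530e-01]
 [ 1.000e-03  3.330e-01  9.430e-01  1.299e+00]
 [ 0.000e+00  0.000e+00  0.000e+00  1.000e+00]]
side 411.5637555225443 411.5637555225443 248.22371600373972 202.07141177614008 -0.12118544585204079
[[ 0.999  0.009 -0.032  0.534]
 [-0.031  0.571 -0.82  -0.8  ]
 [ 0.011  0.821  0.571  0.699]
 [ 0.     0.     0.     1.   ]]
wrist 264.79247455107367 264.79247455107367 256.43560408297947 193.58936355659606 0.018568703037365346
[[ 0.407  0.887  0.218  0.288]
 [-0.914  0.395  0.096 -0.475]
 [-0.001 -0.238  0.971  0.384]
 [ 0.     0.     0.     1.   ]]
```

View pics/scene0.png

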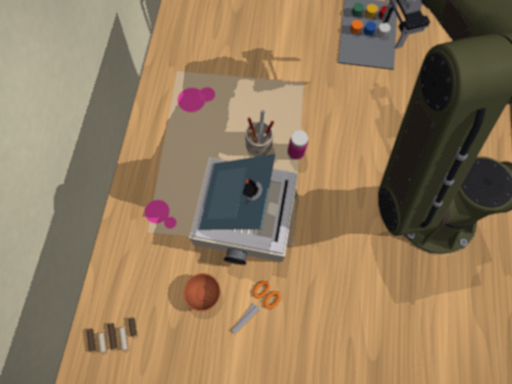

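View pics/side0.png

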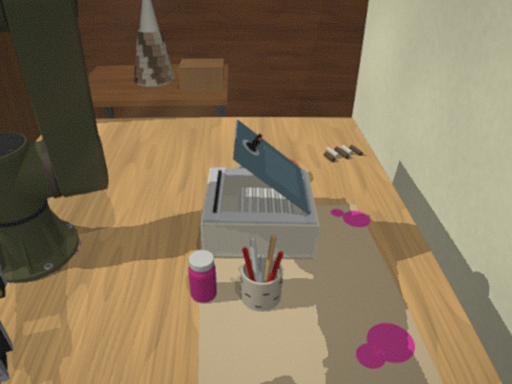

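View pics/wrist0.png

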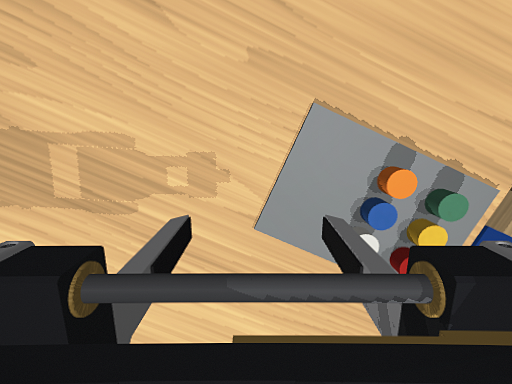

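The scene view shows the case around (245,205), with its hatch open about 45° and the knob at (251,187). The pot is at (259,138), the glue jar at (298,145), the dish at (202,291) and the scissors at (257,305). I'll zoom in for corner picks.

```bash
cat > h.py <<'E'
import numpy as np, cv2
from station import ctrl
def ray(c,u,v):
    K=np.array([[c["fx"],0,c["cx"]],[0,c["fy"],c["cy"]],[0,0,1.]])
    p=cv2.undistortPoints(np.array([[[u,v]]],float),K,np.array([c["k1"],0,0,0]))[0,0]
    T=np.array(c["world_from_camera"]); d=T[:3,:3]@np.array([p[0],-p[1],-1.]); return T[:3,3],d/np.linalg.norm(d)
def onz(c,u,v,z):
    o,d=ray(c,u,v); return o+d*(z-o[2])/d[2]
def tri(c1,p1,c2,p2):
    o1,d1=ray(c1,*p1); o2,d2=ray(c2,*p2)
    A=np.stack([d1,-d2],1); s=np.linalg.lstsq(A,o2-o1,rcond=None)[0]
    a,b=o1+s[0]*d1,o2+s[1]*d2; return (a+b)/2,np.linalg.norm(a-b)
def proj(c,P):
    T=np.array(c["world_from_camera"]); q=T[:3,:3].T@(np.array(P)-T[:3,3]); s=np.array([q[0],-q[1]])/-q[2]
    s=s*(1+c["k1"]*(s@s)); return s[0]*c["fx"]+c["cx"],s[1]*c["fy"]+c["cy"]
def zoom(c,x0,y0,x1,y1,k,fn):
    im=cv2.resize(c["pixels"][y0:y1,x0:x1],None,fx=k,fy=k,interpolation=cv2.INTER_CUBIC)
    for x in range((x0+9)//10*10,x1,10):
        cv2.putText(im,str(x),((x-x0)*k,8),0,.3,(0,0,255),1); cv2.line(im,((x-x0)*k,10),((x-x0)*k,16),(0,0,255),1)
    for y in range((y0+9)//10*10,y1,10):
        cv2.putText(im,str(y),(0,(y-y0)*k),0,.3,(0,0,255),1)
    cv2.imwrite(fn,im)
E
python3 - <<'E'
from h import *
c=ctrl.camera("scene"); zoom(c,180,140,310,270,4,"pics/zs.png")
c=ctrl.camera("side"); zoom(c,180,110,330,260,4,"pics/zd.png")
E
```

```text
(no output)
```

View pics/zs.png

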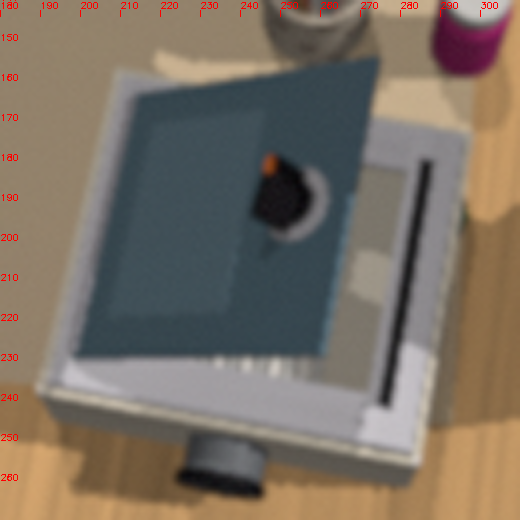

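View pics/zd.png

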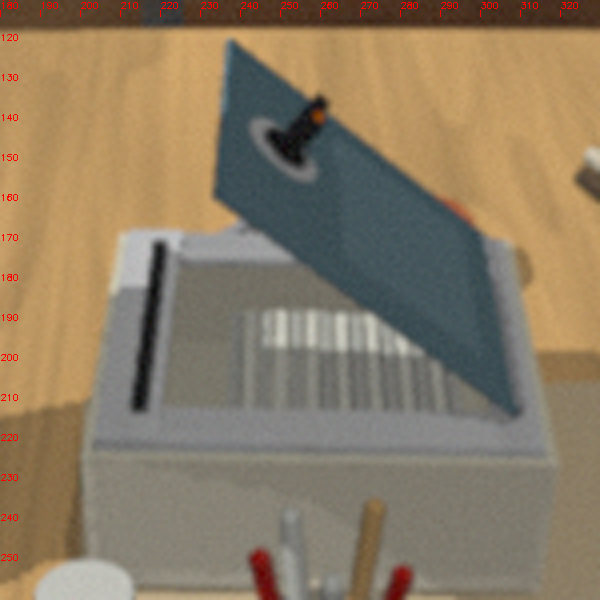

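```bash
python3 - <<'E'
from h import *
np.set_printoptions(precision=4,suppress=True)
s=ctrl.camera("scene"); d=ctrl.camera("side")
P={}
# pixels: scene, side
pts={"c_nl(-x,-y)":((296.5,172.5),(202.5,222.5)),"c_fr(+x,+y)":((189.5,236.5),(309,169.5)),
"front+y":((283.5,254),(210,168)),
"seal -y end":((286,180.5),(214.5,212)),"seal +y end":((275.5,241),(219.5,171)),
"panel front -y":((273.5,155),(233.5,158.5)),"panel front +y":((260.5,228.5),(237,120.5)),"panel hinge -y":((213,164),(308,213)),"panel hinge +y":((199,229),(296.5,167)),
"orange":((247,181),(259,139))}
for k,(a,b) in pts.items():
    p,e=tri(s,a,d,b); P[k]=p; print(k,p,"err",round(e,4))
v=P["panel front +y"]-P["panel front -y"]; print("front len",np.linalg.norm(v),"dir of y",np.arctan2(-v[0],v[1]))
v=P["panel front -y"]-P["panel hinge -y"]; print("len",np.linalg.norm(v),v)
v=P["panel front +y"]-P["panel hinge +y"]; print("len",np.linalg.norm(v),v)
for q in [(296.5,172.5),(189.5,236.5),(283.5,254),(209,158)]:print(onz(s,*q,.108))
print(onz(d,202.5,222.5,.108),onz(d,318.5,225,.108))
E
```

```text
c_nl(-x,-y) [ 0.4567 -0.0352  0.1092] err 0.0016
c_fr(+x,+y) [0.743  0.2075 0.1082] err 0.0056
front+y [0.4645 0.2184 0.109 ] err 0.0017
seal -y end [ 0.4847 -0.0023  0.1152] err 0.0001
seal +y end [0.4924 0.1865 0.1177] err 0.0011
panel front -y [ 0.5322 -0.0121  0.2659] err 0.0013
panel front +y [0.5402 0.1936 0.2652] err 0.0013
panel hinge -y [ 0.7088 -0.0197  0.1225] err 0.0036
panel hinge +y [0.7098 0.1873 0.1292] err 0.0083
orange [0.5918 0.0739 0.2705] err 0.0005
front len 0.20585040738759938 dir of y -0.03904697833574551
len 0.22764130019846365 [-0.1766  0.0076  0.1434]
len 0.21744522248469034 [-0.1695  0.0063  0.136 ]
[ 0.4559 -0.0357  0.108 ]
[0.7402 0.2079 0.108 ]
[0.4653 0.2183 0.108 ]
[ 0.7285 -0.0437  0.108 ]
[ 0.4574 -0.0337  0.108 ] [ 0.729  -0.0481  0.108 ]
```

```bash
cat >> h.py <<'E'
from scipy.spatial.transform import Rotation as Ro
def plan(x,y,z,yaw,n=8,tmax=.9):
    """print n rows towards the tcp target, tool down"""
    o=ctrl.get_obs(); p=o["ee_pos"].copy(); R=Ro.from_euler("xyz",o["eef_rot"]); T=Ro.from_euler("xyz",[np.pi,0,yaw])
    for i in range(n):
        d=R.inv().apply(np.array([x,y,z])-p); w=(R.inv()*T).as_rotvec()
        d*=min(1,tmax*.04/max(1e-9,abs(d).max())); w*=min(1,.9*np.radians(4)/max(1e-9,abs(w).max()))
        print("t",(d/.04).round(2),"r",(w/np.radians(4)).round(2))
        p=p+R.apply(d); R=R*Ro.from_rotvec(w)
    print("end",p.round(4),R.as_euler("xyz").round(3))
def st():
    o=ctrl.get_obs(); print(round(o["time_s"],2),"p",o["ee_pos"].round(4),"rot",o["eef_rot"].round(4),"F",o["force"].round(2),"M",o["moment"].round(3),"w",round(o["grip_width"],4),"q",o["qpos"].round(3))
E
python3 -c "
from h import *
plan(.571,.138,.40,1.53,24)"
```

```text
t [ 0.9  -0.69 -0.15] r [-0.  -0.  -0.9]
t [ 0.9  -0.6  -0.15] r [-0.  -0.  -0.9]
t [ 0.9  -0.53 -0.14] r [-0.  -0.  -0.9]
t [ 0.9  -0.45 -0.13] r [-0.  -0.  -0.9]
t [ 0.9  -0.38 -0.13] r [-0.  -0.  -0.9]
t [ 0.9  -0.32 -0.13] r [-0.  -0.  -0.9]
t [ 0.9  -0.26 -0.13] r [-0.  -0.  -0.9]
t [ 0.9  -0.2  -0.12] r [-0.  -0.  -0.9]
t [ 0.9  -0.14 -0.12] r [-0.  -0.  -0.9]
t [ 0.9  -0.08 -0.12] r [-0.  -0.  -0.9]
t [ 0.9  -0.02 -0.12] r [-0.  -0.  -0.9]
t [ 0.9   0.03 -0.12] r [-0.  -0.  -0.9]
t [ 0.9   0.09 -0.12] r [-0.  -0.  -0.9]
t [ 0.9   0.15 -0.12] r [-0.  -0.  -0.9]
t [ 0.9   0.21 -0.12] r [-0.  -0.  -0.9]
t [ 0.9   0.27 -0.13] r [-0.  -0.  -0.9]
t [ 0.9   0.33 -0.13] r [-0.  -0.  -0.9]
t [ 0.9   0.4  -0.13] r [-0.  -0.  -0.6]
t [ 0.82  0.4  -0.12] r [ 0. -0.  0.]
t [0. 0. 0.] r [-0. -0.  0.]
t [0. 0. 0.] r [-0.  0.  0.]
t [0. 0. 0.] r [-0. -0.  0.]
t [0. 0. 0.] r [-0. -0.  0.]
t [0. 0. 0.] r [-0. -0.  0.]
end [0.571 0.138 0.4  ] [-3.142  0.     1.53 ]
```

```bash
python3 -m pendant '[{"tx":0.8,"ty":-0.6,"tz":-0.4,"rz":-0.9,"grip":1},{"tx":0.8,"ty":-0.55,"tz":-0.4,"rz":-0.9,"grip":1},{"tx":0.8,"ty":-0.5,"tz":-0.4,"rz":-0.9,"grip":1},{"tx":0.8,"ty":-0.4,"tz":-0.4,"rz":-0.9,"grip":1},{"tx":0.8,"ty":-0.35,"tz":-0.4,"rz":-0.9,"grip":1},{"tx":0.8,"ty":-0.3,"tz":-0.3,"rz":-0.9,"grip":1},{"tx":0.8,"ty":-0.2,"tz":-0.2,"rz":-0.9,"grip":1},{"tx":0.8,"ty":-0.15,"rz":-0.9,"grip":1}]' 20
python3 -c "
from h import *
st();plan(.571,.138,.40,1.53,20)"
```

```text
0.35 p [ 0.2242 -0.5022  0.3025] rot [-3.1414 -0.      0.4198] F [ 0.34 -0.07 -0.22] M [-0.015 -0.049 -0.024] w 0.0943 q [-1.218  0.3    1.521  0.     1.321 -0.067]
t [ 0.9  -0.69 -0.15] r [-0.  -0.  -0.9]
t [ 0.9  -0.6  -0.15] r [-0.  -0.  -0.9]
t [ 0.9  -0.53 -0.14] r [-0.  -0.  -0.9]
t [ 0.9  -0.45 -0.13] r [-0.  -0.  -0.9]
t [ 0.9  -0.38 -0.13] r [-0.  -0.  -0.9]
t [ 0.9  -0.32 -0.13] r [-0.  -0.  -0.9]
t [ 0.9  -0.26 -0.13] r [-0.  -0.  -0.9]
t [ 0.9  -0.2  -0.12] r [-0.  -0.  -0.9]
t [ 0.9  -0.14 -0.12] r [-0.  -0.  -0.9]
t [ 0.9  -0.08 -0.12] r [-0.  -0.  -0.9]
t [ 0.9  -0.02 -0.12] r [-0.  -0.  -0.9]
t [ 0.9   0.03 -0.12] r [-0.  -0.  -0.9]
t [ 0.9   0.09 -0.12] r [-0.  -0.  -0.9]
t [ 0.9   0.15 -0.12] r [-0.  -0.  -0.9]
t [ 0.9   0.21 -0.12] r [-0.  -0.  -0.9]
t [ 0.9   0.27 -0.13] r [-0.  -0.  -0.9]
t [ 0.9   0.33 -0.13] r [-0.  -0.  -0.9]
t [ 0.9   0.4  -0.13] r [-0.  -0.  -0.6]
t [ 0.82  0.4  -0.12] r [ 0. -0.  0.]
t [0. 0. 0.] r [-0. -0.  0.]
end [0.571 0.138 0.4  ] [-3.142  0.     1.53 ]$[0]: bad value
```

```bash
python3 -m pendant '[{"tx":0.8,"ty":-0.6,"tz":-0.4,"rx":0,"ry":0,"rz":-0.9,"grip":1}]' 20; python3 -m pendant '[{"tx":0.8,"ty":-0.6,"tz":-0.4,"rx":0.0,"ry":0.0,"rz":-0.9,"grip":1.0}]' 
```

```text
time_s: 0.43
ee_pos: [0.241, -0.4704, 0.315]
eef_rot: [-3.137, 0.0, 0.478]
force: [1.0, 0.5, -0.5]
grip_width: 0.0898
time_s: 0.52
ee_pos: [0.2583, -0.434, 0.3305]
eef_rot: [-3.135, -0.0, 0.541]
force: [0.8, -0.1, 0.0]
grip_width: 0.084
```

```bash
python3 -m pendant '[{"tx":0.9,"ty":-0.5,"tz":-0.4,"rx":0,"ry":0,"rz":-0.9,"grip":1},{"tx":0.9,"ty":-0.45,"tz":-0.4,"rx":0,"ry":0,"rz":-0.9,"grip":1},{"tx":0.9,"ty":-0.4,"tz":-0.4,"rx":0,"ry":0,"rz":-0.9,"grip":1},{"tx":0.9,"ty":-0.3,"tz":-0.4,"rx":0,"ry":0,"rz":-0.9,"grip":1},{"tx":0.9,"ty":-0.25,"tz":-0.2,"rx":0,"ry":0,"rz":-0.9,"grip":1},{"tx":0.9,"ty":-0.2,"tz":0,"rx":0,"ry":0,"rz":-0.9,"grip":1},{"tx":0.9,"ty":-0.1,"tz":0,"rx":0,"ry":0,"rz":-0.9,"grip":1},{"tx":0.9,"ty":-0.1,"tz":0,"rx":0,"ry":0,"rz":-0.9,"grip":1}]'
python3 -c "
from h import *
st();plan(.571,.138,.40,1.53,11)"
```

```text
time_s: 1.18
ee_pos: [0.4034, -0.1601, 0.4073]
eef_rot: [3.141, -0.004, 1.066]
force: [0.4, 0.4, -0.0]
grip_width: 0.0308
1.18 p [ 0.4034 -0.1601  0.4073] rot [ 3.1413 -0.0039  1.0656] F [ 0.44  0.36 -0.  ] M [-0.061 -0.11  -0.004] w 0.0308 q [-0.464 -0.029  1.653  0.004  1.517  0.041]
t [0.9  0.01 0.02] r [ 0.   -0.01 -0.9 ]
t [0.9  0.06 0.02] r [ 0.   -0.01 -0.9 ]
t [0.9  0.12 0.02] r [ 0.   -0.01 -0.9 ]
t [0.9  0.18 0.02] r [ 0.   -0.01 -0.9 ]
t [0.9  0.24 0.02] r [ 0.   -0.01 -0.9 ]
t [0.9  0.3  0.02] r [ 0.   -0.01 -0.9 ]
t [0.9  0.36 0.02] r [ 0.   -0.01 -0.9 ]
t [0.9  0.43 0.02] r [ 0.   -0.   -0.35]
t [0.9  0.46 0.02] r [0. 0. 0.]
t [0.06 0.03 0.  ] r [0. 0. 0.]
t [0. 0. 0.] r [ 0. -0. -0.]
end [0.571 0.138 0.4  ] [3.142 0.    1.53 ]
```

```bash
python3 -m pendant '[{"tx":0.9,"ty":0,"tz":0,"rx":0,"ry":0,"rz":-0.9,"grip":1},{"tx":0.9,"ty":0.06,"tz":0,"rx":0,"ry":0,"rz":-0.9,"grip":1},{"tx":0.9,"ty":0.12,"tz":0,"rx":0,"ry":0,"rz":-0.9,"grip":1},{"tx":0.9,"ty":0.2,"tz":0,"rx":0,"ry":0,"rz":-0.9,"grip":1},{"tx":0.9,"ty":0.25,"tz":0,"rx":0,"ry":0,"rz":-0.9,"grip":1},{"tx":0.9,"ty":0.3,"tz":0.1,"rx":0,"ry":0,"rz":-0.9,"grip":1},{"tx":0.9,"ty":0.4,"tz":0.1,"rx":0,"ry":0,"rz":-0.9,"grip":1},{"tx":0.9,"ty":0.45,"tz":0,"rx":0,"ry":0,"rz":-0.4,"grip":1}]'
python3 -m pendant '[{"tx":0.8,"ty":0.45,"tz":0,"rx":0,"ry":0,"rz":0,"grip":1},{"tx":0.2,"ty":0.1,"tz":0,"rx":0,"ry":0,"rz":0,"grip":1}]'
python3 - <<'E'
from h import *
st();plan(.571,.138,.39,1.53,2)
cv2.imwrite("pics/w1.png",ctrl.camera("wrist")["pixels"])
zoom(ctrl.camera("side"),150,60,330,210,4,"pics/d1.png")
E
```

```text
time_s: 1.85
ee_pos: [0.5531, 0.117, 0.4024]
eef_rot: [3.134, -0.002, 1.56]
force: [0.1, -0.7, 0.7]
grip_width: 0.0004
time_s: 2.02
ee_pos: [0.5772, 0.1632, 0.4012]
eef_rot: [3.136, -0.003, 1.566]
force: [-0.2, -0.2, -0.1]
grip_width: 0.0006
2.02 p [0.5772 0.1632 0.4012] rot [ 3.1359e+00 -2.5000e-03  1.5662e+00] F [-0.2  -0.19 -0.07] M [-0.009 -0.081  0.009] w 0.0006 q [2.140e-01 3.620e-01 1.214e+00 1.000e-03 1.559e+00 2.190e-01]
t [-0.63 -0.15  0.28] r [ 0.08 -0.04  0.52]
t [0. 0. 0.] r [ 0. -0. -0.]
end [0.571 0.138 0.39 ] [3.142 0.    1.53 ]
```

View pics/w1.png

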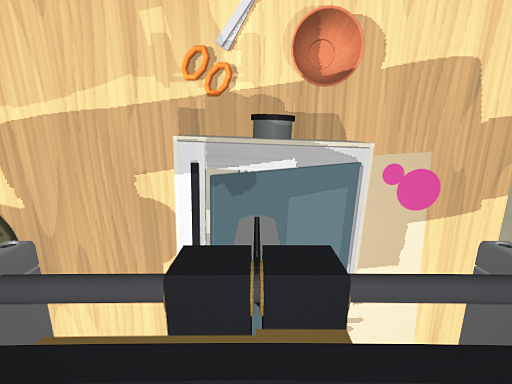

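View pics/d1.png

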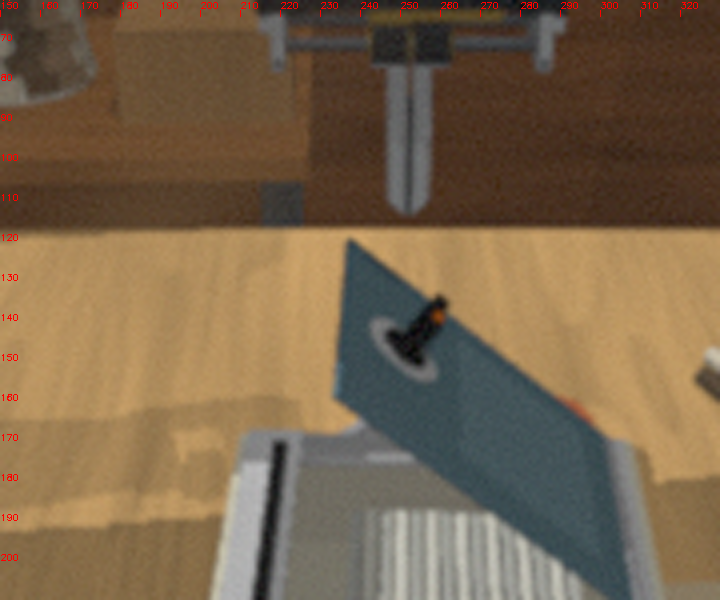

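The closed fingers sit above the panel, to the +y side of the knob, and the view is clear. Next I descend onto the panel.

```bash
python3 -m pendant '[{"tx":-0.6,"ty":-0.15,"tz":0.4,"rx":0,"ry":0,"rz":0.5,"grip":1},{"tx":0,"ty":0,"tz":0.4,"rx":0.05,"ry":0,"rz":0,"grip":1},{"tx":0,"ty":0,"tz":0.1,"rx":0,"ry":0,"rz":0,"grip":1}]'
python3 -c "
from h import *
st();plan(.571,.138,.36,1.53,2)"
```

```text
time_s: 2.37
ee_pos: [0.5693, 0.1337, 0.3657]
eef_rot: [3.137, -0.002, 1.529]
force: [0.1, -0.7, -0.9]
grip_width: 0.0005
2.37 p [0.5693 0.1337 0.3657] rot [ 3.1370e+00 -2.1000e-03  1.5286e+00] F [ 0.12 -0.71 -0.91] M [-0.033 -0.05   0.017] w 0.0005 q [1.680e-01 3.390e-01 1.325e+00 1.000e-03 1.473e+00 2.100e-01]
t [0.11 0.04 0.14] r [ 0.07 -0.03 -0.02]
t [0. 0. 0.] r [-0.  0.  0.]
end [0.571 0.138 0.36 ] [3.142 0.    1.53 ]
```

```bash
python3 -m pendant '[{"tx":0,"ty":0,"tz":0.25,"rx":0,"ry":0,"rz":0,"grip":1},{"tx":0,"ty":-0.1,"tz":0.25,"rx":0,"ry":0,"rz":0,"grip":1},{"tx":0,"ty":-0.18,"tz":0.25,"rx":0,"ry":0,"rz":0,"grip":1}]'; python3 -m pendant '[{"tx":0,"ty":-0.16,"tz":0.25,"rx":0,"ry":0,"rz":0,"grip":1},{"tx":0,"ty":-0.16,"tz":0.25,"rx":0,"ry":0,"rz":0,"grip":1},{"tx":0,"ty":-0.16,"tz":0.25,"rx":0,"ry":0,"rz":0,"grip":1}]'
python3 - <<'E'
from h import *
st()
zoom(ctrl.camera("side"),180,90,330,240,4,"pics/d2.png")
E
```

```text
time_s: 2.62
ee_pos: [0.5582, 0.1311, 0.3369]
eef_rot: [3.132, -0.003, 1.525]
force: [0.4, 0.4, 0.6]
grip_width: 0.0003
time_s: 2.87
ee_pos: [0.5383, 0.1304, 0.3069]
eef_rot: [3.128, -0.004, 1.523]
force: [1.3, 0.1, 1.3]
grip_width: 0.0003
2.87 p [0.5383 0.1304 0.3069] rot [ 3.1283 -0.0036  1.5232] F [1.27 0.14 1.3 ] M [ 0.023 -0.242 -0.057] w 0.0003 q [1.710e-01 3.000e-01 1.511e+00 1.000e-03 1.317e+00 2.190e-01]
```

View pics/d2.png

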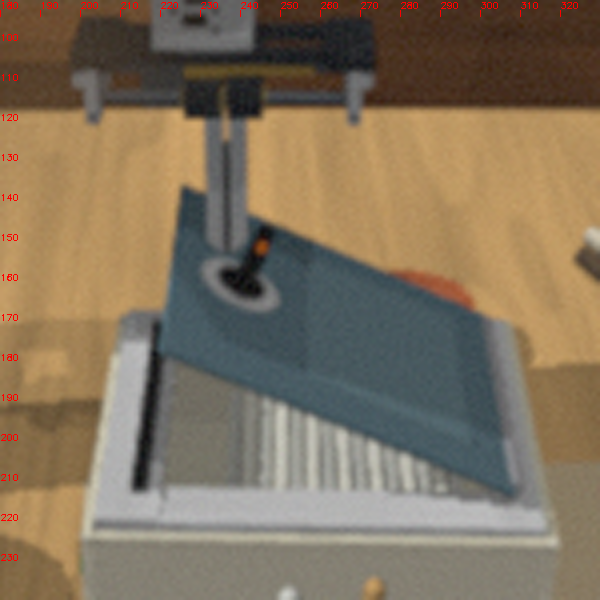

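```bash
python3 -m pendant '[{"tx":0,"ty":-0.1,"tz":0.25,"rx":0.1,"ry":0,"rz":0,"grip":1},{"tx":0,"ty":-0.08,"tz":0.25,"rx":0.1,"ry":0,"rz":0,"grip":1},{"tx":0,"ty":-0.06,"tz":0.25,"rx":0.1,"ry":0,"rz":0,"grip":1},{"tx":0,"ty":-0.04,"tz":0.25,"rx":0.1,"ry":0,"rz":0,"grip":1},{"tx":0,"ty":-0.02,"tz":0.2,"rx":0,"ry":0,"rz":0,"grip":1}]'; python3 -m pendant '[{"tx":0,"ty":0,"tz":0.15,"rx":0,"ry":0,"rz":0,"grip":1},{"tx":0,"ty":0,"tz":0.15,"rx":0,"ry":0,"rz":0,"grip":1}]'
python3 - <<'E'
from h import *
st()
E
```

```text
time_s: 3.33
ee_pos: [0.5249, 0.1298, 0.2574]
eef_rot: [-3.128, -0.004, 1.522]
force: [1.1, 0.2, 1.0]
grip_width: 0.0008
time_s: 3.5
ee_pos: [0.5246, 0.1297, 0.2436]
eef_rot: [-3.127, -0.004, 1.522]
force: [-0.8, 0.3, 1.0]
grip_width: 0.0004
3.5 p [0.5246 0.1297 0.2436] rot [-3.1266 -0.0039  1.522 ] F [-0.8   0.31  1.03] M [0.015 0.027 0.006] w 0.0004 q [0.172 0.339 1.612 0.008 1.204 0.218]
```

```bash
for i in 1; do python3 -m pendant '[{"tx":0,"ty":0,"tz":0.1,"rx":0,"ry":0,"rz":0,"grip":1},{"tx":0,"ty":0,"tz":0.1,"rx":0,"ry":0,"rz":0,"grip":1}]'; done;  python3 -m pendant '[{"tx":0,"ty":0,"tz":0.06,"rx":0,"ry":0,"rz":0,"grip":1}]'; python3 -m pendant '[{"tx":0,"ty":0,"tz":0.04,"rx":0,"ry":0,"rz":0,"grip":1}]'
```

```text
time_s: 3.67
ee_pos: [0.5246, 0.1297, 0.2342]
eef_rot: [-3.126, -0.004, 1.522]
force: [0.3, -0.7, 0.6]
grip_width: 0.0007
time_s: 3.75
ee_pos: [0.5245, 0.1297, 0.2312]
eef_rot: [-3.125, -0.004, 1.522]
force: [-0.5, -0.4, 1.3]
grip_width: 0.0004
time_s: 3.83
ee_pos: [0.5245, 0.1297, 0.2293]
eef_rot: [-3.125, -0.004, 1.522]
force: [0.2, -0.8, 0.0]
grip_width: 0.0004
```

```bash
for i in 1; do python3 -m pendant '[{"tx":0,"ty":0,"tz":0.04,"rx":0,"ry":0,"rz":0,"grip":1}]'; done; python3 -m pendant '[{"tx":0,"ty":0,"tz":0.04,"rx":0,"ry":0,"rz":0,"grip":1}]'; python3 - <<'E'
from h import *
st()
zoom(ctrl.camera("side"),180,90,330,240,4,"pics/d3.png")
E
```

```text
time_s: 3.92
ee_pos: [0.5246, 0.1298, 0.2277]
eef_rot: [-3.126, -0.004, 1.522]
force: [0.6, -0.8, 1.0]
grip_width: 0.0004
time_s: 4.0
ee_pos: [0.5247, 0.1298, 0.2261]
eef_rot: [-3.126, -0.004, 1.522]
force: [-3.0, 0.4, 4.7]
grip_width: 0.0006
4.0 p [0.5247 0.1298 0.2261] rot [-3.1259 -0.0036  1.522 ] F [-2.98  0.38  4.74] M [-0.055  0.547 -0.034] w 0.0006 q [0.173 0.359 1.629 0.008 1.168 0.218]
```

View pics/d3.png

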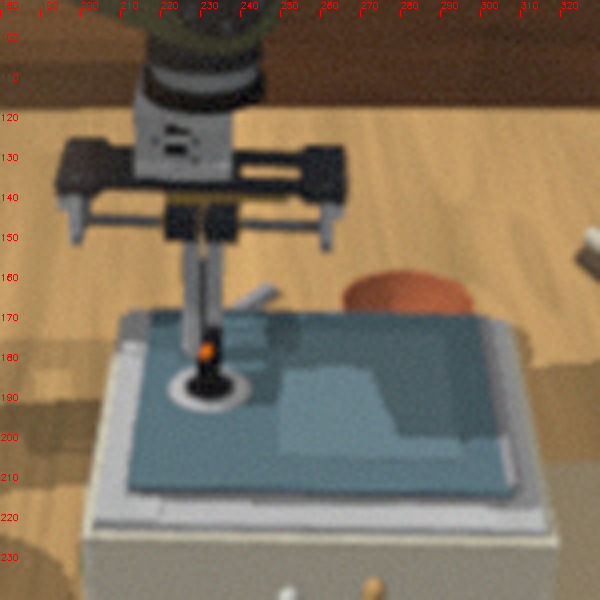

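The hatch is down on the seal, with the knob disc at about (232,187) and the orange mark at (231,178). I hold for one row and lift off.

```bash
python3 -m pendant '[{"tx":0,"ty":0,"tz":0.03,"rx":0,"ry":0,"rz":0,"grip":1},{"tx":0,"ty":0,"tz":0.03,"rx":0,"ry":0,"rz":0,"grip":1}]';  python3 -m pendant '[{"tx":0,"ty":0,"tz":-0.5,"rx":0,"ry":0,"rz":0,"grip":1},{"tx":0,"ty":0,"tz":-0.9,"rx":-0.1,"ry":0,"rz":0,"grip":-1},{"tx":0.4,"ty":0,"tz":-0.9,"rx":-0.1,"ry":0,"rz":0,"grip":-1},{"tx":0.9,"ty":0,"tz":-0.2,"rx":0,"ry":0,"rz":0,"grip":-1},{"tx":0.3,"ty":0,"tz":0,"rx":0,"ry":0,"rz":0,"grip":-1},{"tx":0,"ty":0,"tz":0,"rx":0,"ry":0,"rz":0,"grip":-1}]'; python3 - <<'E'
from h import *
st()
c=ctrl.camera("side");zoom(c,180,150,280,250,6,"pics/d4.png")
w=ctrl.camera("wrist");cv2.imwrite("pics/w4.png",w["pixels"])
s=ctrl.camera("scene");zoom(s,180,140,310,270,4,"pics/s4.png")
E
```

```text
time_s: 4.22
ee_pos: [0.5246, 0.1298, 0.2249]
eef_rot: [-3.127, -0.004, 1.522]
force: [-8.3, -1.5, 13.7]
grip_width: 0.0003
time_s: 4.72
ee_pos: [0.5288, 0.1946, 0.3299]
eef_rot: [-3.141, -0.005, 1.52]
force: [0.0, 0.7, -0.2]
grip_width: 0.0302
4.72 p [0.5288 0.1946 0.3299] rot [-3.1415 -0.0048  1.5196] F [ 0.04  0.69 -0.22] M [-0.065 -0.124  0.003] w 0.0302 q [0.286 0.31  1.444 0.005 1.386 0.336]
```

View pics/d4.png

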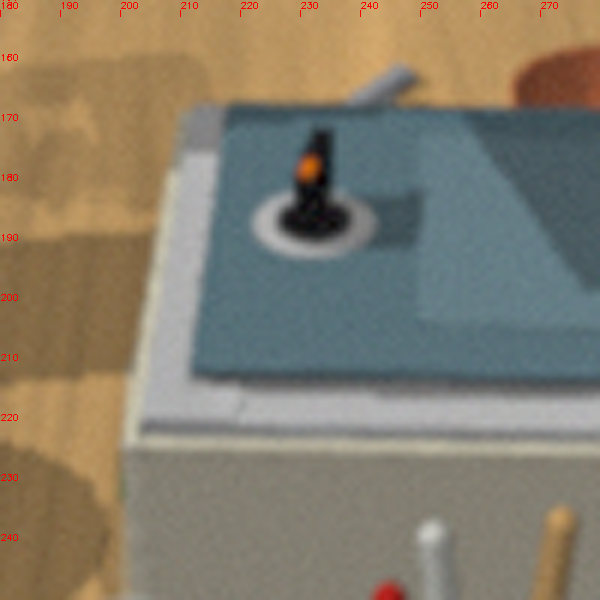

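View pics/w4.png

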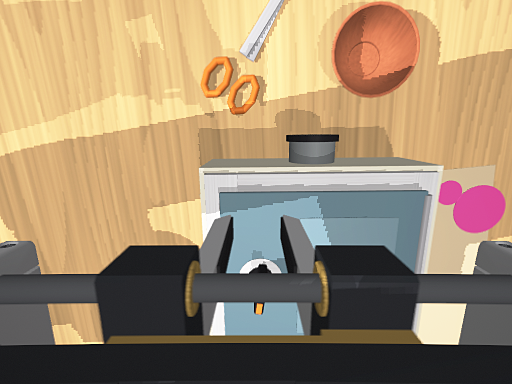

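View pics/s4.png

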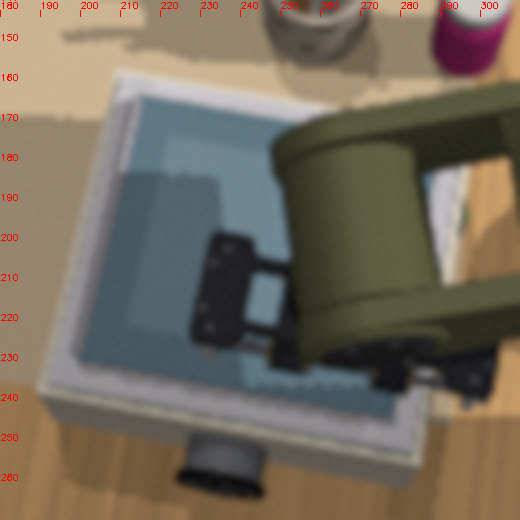

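```bash
python3 - <<'E'
from h import *
np.set_printoptions(precision=4,suppress=True)
d=ctrl.camera("side"); w=ctrl.camera("wrist")
im=w["pixels"][255:325,225:300]; zoom(w,220,250,310,330,7,"pics/w5.png")
def orange(c,x0,y0,x1,y1):
    h=cv2.cvtColor(c["pixels"],cv2.COLOR_BGR2HSV); m=cv2.inRange(h,(4,150,120),(22,255,255)); k=np.zeros_like(m); k[y0:y1,x0:x1]=m[y0:y1,x0:x1]
    M=cv2.moments(k,True); return M["m10"]/M["m00"],M["m01"]/M["m00"],M["m00"]
a=orange(d,215,165,250,200); b=orange(w,240,290,280,325); print(a,b)
print("orange",tri(d,a[:2],w,b[:2]))
print("disc side",onz(d,231.5,187.5,.132),"front edge panel corners", onz(d,217.5,168,.128),onz(d,212,212.5,.128))
xh=np.array([.99934,-.0363,0]);print("pred knob",np.array([.598,.087,0])-.07*xh)
E
```

```text
(230.88888888888889, 177.66666666666666, 9.0) (259.16923076923075, 307.18461538461537, 65.0)
orange (array([0.5253, 0.0756, 0.1635]), np.float64(0.0019896982718301923))
disc side [0.5255 0.0794 0.132 ] front edge panel corners [0.4866 0.1853 0.128 ] [ 0.4799 -0.0217  0.128 ]
pred knob [0.528  0.0895 0.    ]
```

View pics/w5.png

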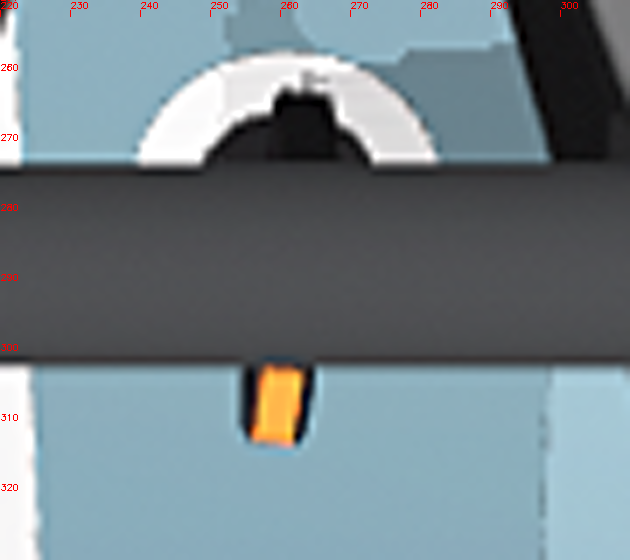

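```bash
python3 - <<'E'
from h import *
np.set_printoptions(precision=4,suppress=True)
d=ctrl.camera("side"); w=ctrl.camera("wrist");s=ctrl.camera("scene")
print("tip side", proj(d,[.577,.163,.304]),"seen (250.5,112.5)")
print("disc edge wrist", onz(w,260.5,258.5,.132)); print("disc sides", onz(w,239.5,273,.132),onz(w,282.5,273,.132))
for z in(.122,.125,.128,.131): print(z,"side disc",onz(d,231.5,187.5,z+.004)[:2],"front mid",((onz(d,217.5,168,z)+onz(d,212,212.5,z))/2)[:2],"scene corner +y",onz(s,276,244,z)[:2],"side corner +y",onz(d,217.5,168,z)[:2])
print("case corner -x-y top", onz(d,202.5,222.5,.108), "wrist",)
E
```

```text
tip side (np.float64(251.58061775498916), np.float64(110.99320185932052)) seen (250.5,112.5)
disc edge wrist [0.5303 0.1156 0.132 ]
disc sides [0.5049 0.0985 0.132 ] [0.5549 0.0959 0.132 ]
0.122 side disc [0.5254 0.0887] front mid [0.4827 0.0911] scene corner +y [0.4906 0.1959] side corner +y [0.4861 0.1957]
0.125 side disc [0.5254 0.084 ] front mid [0.483  0.0865] scene corner +y [0.4907 0.1965] side corner +y [0.4864 0.1905]
0.128 side disc [0.5255 0.0794] front mid [0.4833 0.0818] scene corner +y [0.4908 0.1972] side corner +y [0.4866 0.1853]
0.131 side disc [0.5255 0.0747] front mid [0.4835 0.0772] scene corner +y [0.4909 0.1978] side corner +y [0.4869 0.1802]
case corner -x-y top [ 0.4574 -0.0337  0.108 ] wrist
```

The wrist shows the wing inside its white ring, with the orange end towards -y, so the knob is near 0. The views agree on the knob at about (0.528, 0.0895), and they suggest the frame sits low, with the panel tipped slightly down at the front. Now over the knob.

```bash
python3 -m pendant '[{"tx":-0.9,"ty":0,"tz":0,"rx":0,"ry":0,"rz":0,"grip":0},{"tx":-0.9,"ty":0,"tz":0.3,"rx":0,"ry":0,"rz":0,"grip":0},{"tx":-0.7,"ty":0,"tz":0.3,"rx":0,"ry":0,"rz":0,"grip":0},{"tx":0,"ty":0,"tz":0,"rx":0,"ry":0,"rz":0,"grip":0}]'; python3 - <<'E'
from h import *
st();plan(.528,.0895,.29,1.534,2)
w=ctrl.camera("wrist");zoom(w,176,200,336,320,5,"pics/w6.png")
d=ctrl.camera("side");zoom(d,180,120,280,220,6,"pics/d6.png")
E
```

```text
time_s: 5.45
ee_pos: [0.5228, 0.0887, 0.3028]
eef_rot: [-3.139, -0.004, 1.519]
force: [-0.7, -0.0, -0.6]
grip_width: 0.0477
5.45 p [0.5228 0.0887 0.3028] rot [-3.1389 -0.0038  1.5191] F [-0.69 -0.05 -0.57] M [ 0.035 -0.029 -0.008] w 0.0477 q [0.098 0.256 1.576 0.004 1.311 0.148]
t [0.03 0.13 0.32] r [-0.04 -0.05 -0.21]
t [0. 0. 0.] r [0. 0. 0.]
end [0.528  0.0895 0.29  ] [-3.142  0.     1.534]
```

View pics/w6.png

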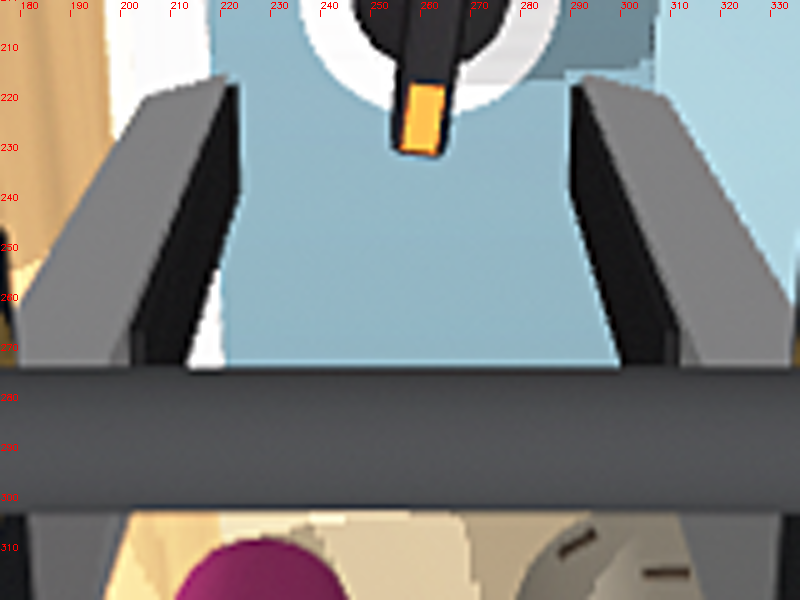

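View pics/d6.png

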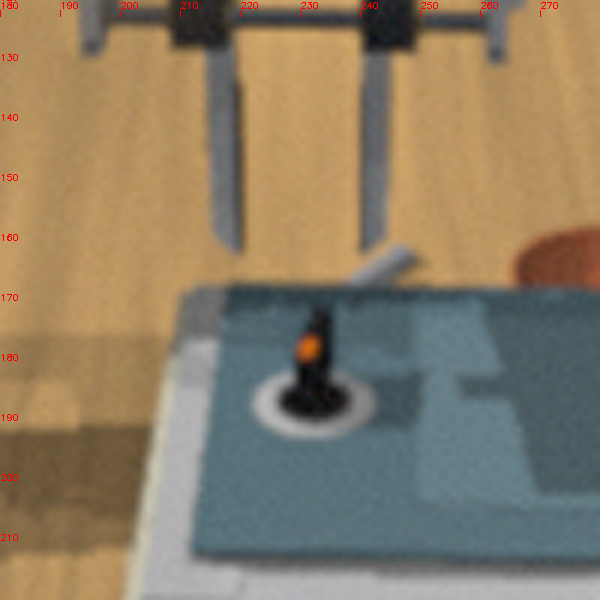

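```bash
python3 - <<'E'
from h import *
w=ctrl.camera("wrist");zoom(w,216,150,316,240,7,"pics/w7.png")
E
```

```text
(no output)
```

View pics/w7.png

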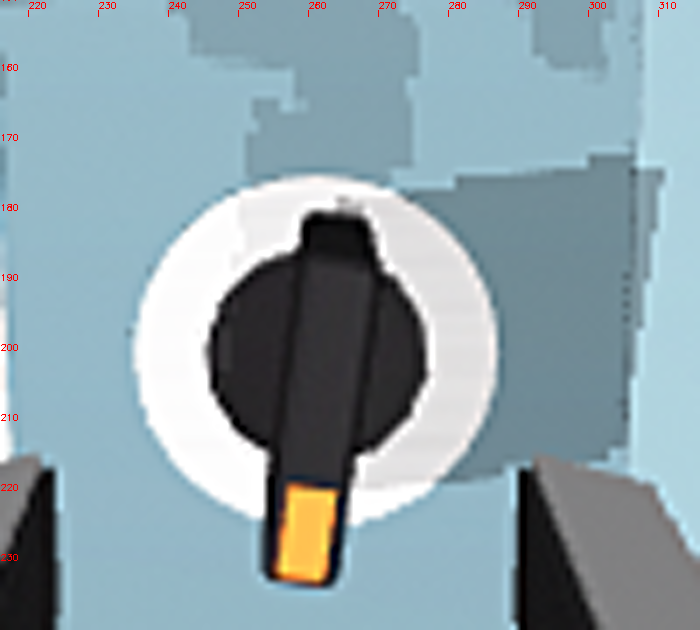

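```bash
python3 - <<'E'
from h import *
np.set_printoptions(precision=4,suppress=True)
w=ctrl.camera("wrist")
for z in (.1575,.1595,.162):
    a=onz(w,258.5,233,z);b=onz(w,264,187.5,z); v=a-b
    print(z,a,b,"mid",(a+b)/2,"len",np.linalg.norm(v),"theta",np.arctan2(-v[0],-v[1])-.037)
print("disc",onz(w,261.2,201.5,.1275),onz(w,261.2,201.5,.130))
print(onz(w,258.5-5.5,231,.1595)-onz(w,264,231.5,.1595))
E
```

```text
0.1575 [0.5258 0.0676 0.1575] [0.5327 0.1104 0.1575] mid [0.5293 0.089  0.1575] len 0.04335933919066992 theta 0.12458289170435663
0.1595 [0.5258 0.0684 0.1595] [0.5327 0.1108 0.1595] mid [0.5292 0.0896 0.1595] len 0.042982467157841306 theta 0.12458289170435799
0.162 [0.5258 0.0694 0.162 ] [0.5327 0.1113 0.162 ] mid [0.5292 0.0904 0.162 ] len 0.04251137711680552 theta 0.12458289170435846
disc [0.5298 0.0895 0.1275] [0.5298 0.0901 0.13  ]
[-0.01   0.001 -0.   ]
```

```bash
python3 -m pendant '[{"tx":0.03,"ty":0.15,"tz":0.4,"rx":0,"ry":0,"rz":0.8,"grip":0},{"tx":0,"ty":0,"tz":0.4,"rx":0,"ry":0,"rz":0.8,"grip":0}]'; python3 -c "
from h import *
st();plan(.529,.0897,.232,1.41,2)"
```

```text
time_s: 5.82
ee_pos: [0.531, 0.0962, 0.2764]
eef_rot: [3.135, -0.007, 1.411]
force: [-0.4, -0.0, -0.6]
grip_width: 0.0472
5.82 p [0.531  0.0962 0.2764] rot [ 3.1347 -0.0074  1.4112] F [-0.36 -0.05 -0.57] M [-0.035 -0.077  0.035] w 0.0472 q [0.11  0.296 1.588 0.006 1.248 0.268]
t [-0.14 -0.02  0.9 ] r [ 0.1  -0.11  0.02]
t [-0.03 -0.    0.21] r [ 0. -0. -0.]
end [0.529  0.0897 0.232 ] [3.142 0.    1.41 ]
```

```bash
python3 -m pendant '[{"tx":-0.15,"ty":-0.02,"tz":0.35,"rx":0.1,"ry":-0.1,"rz":0,"grip":0},{"tx":0,"ty":0,"tz":0.35,"rx":0,"ry":0,"rz":0,"grip":0},{"tx":0,"ty":0,"tz":0.25,"rx":0,"ry":0,"rz":0,"grip":0}]'; python3 -c "
from h import *
st();plan(.529,.0897,.232,1.41,2)"
```

```text
time_s: 6.07
ee_pos: [0.5293, 0.0927, 0.2363]
eef_rot: [-3.141, 0.0, 1.416]
force: [-0.5, 0.6, -0.5]
grip_width: 0.0471
6.07 p [0.5293 0.0927 0.2363] rot [-3.1414e+00  2.0000e-04  1.4156e+00] F [-0.53  0.55 -0.49] M [-0.009 -0.12   0.015] w 0.0471 q [ 0.105  0.336  1.635 -0.     1.171  0.261]
t [-0.08  0.    0.11] r [-0.    0.    0.08]
t [0. 0. 0.] r [ 0. -0. -0.]
end [0.529  0.0897 0.232 ] [-3.142  0.     1.41 ]
```

```bash
python3 -m pendant '[{"tx":-0.07,"ty":0,"tz":0.09,"rx":0,"ry":0,"rz":0,"grip":0.3},{"tx":0,"ty":0,"tz":0,"rx":0,"ry":0,"rz":0,"grip":0.6},{"tx":0,"ty":0,"tz":0,"rx":0,"ry":0,"rz":0,"grip":0.7}]' 10; python3 - <<'E'
from h import *
st()
d=ctrl.camera("side");zoom(d,180,120,280,220,6,"pics/d8.png")
E
```

```text
time_s: 6.32
ee_pos: [0.5283, 0.0905, 0.2307]
eef_rot: [-3.138, 0.001, 1.421]
force: [0.3, 0.0, 0.8]
grip_width: 0.0303
6.32 p [0.5283 0.0905 0.2307] rot [-3.1380e+00  1.4000e-03  1.4205e+00] F [0.33 0.01 0.76] M [-0.074 -0.064  0.012] w 0.0303 q [ 0.101  0.341  1.642 -0.     1.162  0.252]
```

View pics/d8.png

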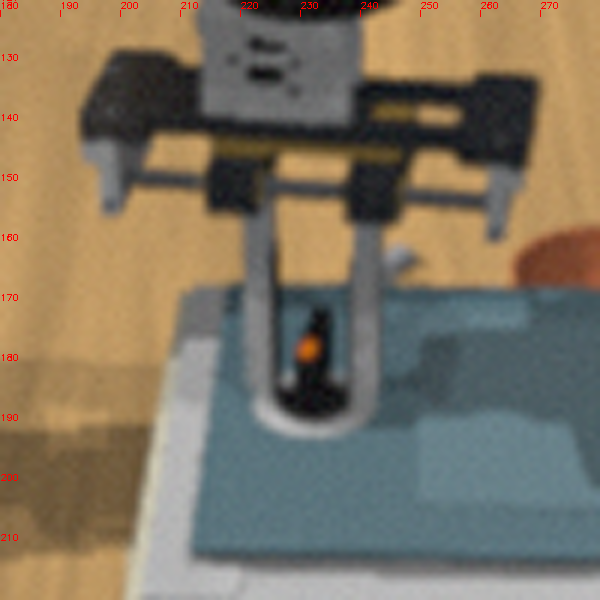

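```bash
python3 -m pendant '[{"tx":0,"ty":0,"tz":0,"rx":0,"ry":0,"rz":0,"grip":1},{"tx":0,"ty":0,"tz":0,"rx":0,"ry":0,"rz":0,"grip":1},{"tx":0,"ty":0,"tz":0,"rx":0,"ry":0,"rz":0,"grip":1},{"tx":0,"ty":0,"tz":0,"rx":0,"ry":0,"rz":0,"grip":1}]' 10; python3 -m pendant '[{"tx":0,"ty":0,"tz":0,"rx":0,"ry":0,"rz":0,"grip":1},{"tx":0,"ty":0,"tz":0,"rx":0,"ry":0,"rz":0,"grip":1},{"tx":0,"ty":0,"tz":0,"rx":0,"ry":0,"rz":0,"grip":1}]' 35; python3 -c "
from h import *
st()"
```

```text
time_s: 6.7
ee_pos: [0.5279, 0.0905, 0.2325]
eef_rot: [-3.138, 0.001, 1.421]
force: [3.1, 0.1, -3.2]
grip_width: 0.0099
time_s: 6.95
ee_pos: [0.5279, 0.0905, 0.2326]
eef_rot: [-3.138, 0.001, 1.421]
force: [-0.1, 0.1, -3.1]
grip_width: 0.0101
6.95 p [0.5279 0.0905 0.2326] rot [-3.1379e+00  1.2000e-03  1.4210e+00] F [-0.09  0.11 -3.06] M [ 0.018 -0.084 -0.085] w 0.0101 q [ 0.102  0.338  1.641 -0.     1.166  0.251]
```

```bash
for i in 1 2 ; do python3 -m pendant '[{"tx":0,"ty":0,"tz":0.03,"rx":0,"ry":0,"rz":0,"grip":1}]'|sed -n '1,2p;4p'; done
```

```text
time_s: 7.03
ee_pos: [0.5279, 0.0905, 0.2318]
force: [-5.3, -1.4, 8.6]
time_s: 7.12
ee_pos: [0.5279, 0.0905, 0.2313]
force: [-8.6, -0.8, 11.6]
```

```bash
python3 -m pendant '[{"tx":0,"ty":0,"tz":0.03,"rx":0,"ry":0,"rz":0,"grip":1}]'
```

```text
time_s: 7.2
ee_pos: [0.5278, 0.0905, 0.2312]
eef_rot: [-3.139, 0.001, 1.421]
force: [-8.5, -1.6, 13.3]
grip_width: 0.0099
```

```bash
python3 -m pendant '[{"tx":0,"ty":-0.03,"tz":0.03,"rx":0,"ry":0,"rz":0,"grip":1}]'|sed -n '1,2p;4p'; python3 -m pendant '[{"tx":0,"ty":-0.02,"tz":0.03,"rx":0,"ry":0,"rz":0,"grip":1}]'; python3 -c "
from h import *
st()"
```

```text
time_s: 7.28
ee_pos: [0.5273, 0.0906, 0.2313]
force: [5.9, -2.8, 6.0]
time_s: 7.37
ee_pos: [0.5271, 0.0906, 0.2313]
eef_rot: [3.138, 0.0, 1.421]
force: [0.1, -1.2, 7.3]
grip_width: 0.0096
7.37 p [0.5271 0.0906 0.2313] rot [3.1384e+00 4.0000e-04 1.4211e+00] F [ 0.08 -1.22  7.31] M [-0.332  0.102 -0.044] w 0.0096 q [ 1.020e-01  3.350e-01  1.648e+00 -1.000e-03  1.155e+00  2.520e-01]
```

```bash
python3 -m pendant '[{"tx":0,"ty":-0.01,"tz":0.05,"rx":0,"ry":0,"rz":0,"grip":1}]'|sed -n '1,4p'; python3 -m pendant '[{"tx":0,"ty":-0.01,"tz":0.05,"rx":0,"ry":0,"rz":0,"grip":1}]'|sed -n '1,4p'
```

```text
time_s: 7.45
ee_pos: [0.527, 0.0906, 0.2307]
eef_rot: [3.137, 0.0, 1.421]
force: [-8.9, -0.7, 17.0]
time_s: 7.53
ee_pos: [0.5269, 0.0906, 0.2304]
eef_rot: [3.135, -0.0, 1.421]
force: [-9.2, -1.5, 18.7]
```

```bash
python3 -m pendant '[{"tx":0,"ty":-0.01,"tz":0.05,"rx":0,"ry":0,"rz":0,"grip":1}]'|sed -n '1,4p'; python3 -c "
from h import *
st()"
```

```text
time_s: 7.62
ee_pos: [0.5267, 0.0906, 0.2302]
eef_rot: [3.133, -0.0, 1.421]
force: [-9.6, -1.1, 20.5]
7.62 p [0.5267 0.0906 0.2302] rot [ 3.1331e+00 -4.0000e-04  1.4211e+00] F [-9.55 -1.06 20.54] M [-0.415  1.869 -0.079] w 0.0098 q [ 0.102  0.334  1.653 -0.002  1.146  0.253]
```

```bash
python3 -m pendant '[{"tx":0,"ty":-0.02,"tz":0.045,"rx":0.05,"ry":0,"rz":0,"grip":1}]'|sed -n '1,4p'; python3 -m pendant '[{"tx":0,"ty":-0.02,"tz":0.045,"rx":0.05,"ry":0,"rz":0,"grip":1}]'|sed -n '1,4p'
```

```text
time_s: 7.7
ee_pos: [0.5265, 0.0906, 0.2304]
eef_rot: [3.133, -0.001, 1.421]
force: [0.6, -4.0, 13.3]
time_s: 7.78
ee_pos: [0.5265, 0.0905, 0.2305]
eef_rot: [3.133, -0.001, 1.421]
force: [-0.3, -2.0, 12.7]
```

```bash
python3 -m pendant '[{"tx":0,"ty":-0.02,"tz":0.052,"rx":0.05,"ry":0,"rz":0,"grip":1}]'|sed -n '1,4p'; python3 -m pendant '[{"tx":0,"ty":-0.02,"tz":0.052,"rx":0.05,"ry":0,"rz":0,"grip":1}]'|sed -n '1,4p'
```

```text
time_s: 7.87
ee_pos: [0.5265, 0.0905, 0.2304]
eef_rot: [3.132, -0.002, 1.421]
force: [-3.4, -2.4, 17.1]
time_s: 7.95
ee_pos: [0.5265, 0.0905, 0.2304]
eef_rot: [3.132, -0.002, 1.421]
force: [-3.8, -1.5, 17.5]
```

```bash
python3 -m pendant '[{"tx":0,"ty":-0.02,"tz":0.05,"rx":0.05,"ry":0,"rz":0.6,"grip":1}]'|sed -n '1,4p'; python3 -m pendant '[{"tx":0,"ty":-0.02,"tz":0.05,"rx":0.05,"ry":0,"rz":0.6,"grip":1}]'|sed -n '1,4p'
```

```text
time_s: 8.03
ee_pos: [0.5264, 0.0904, 0.2304]
eef_rot: [3.132, -0.003, 1.38]
force: [-3.0, -2.5, 15.1]
time_s: 8.12
ee_pos: [0.5264, 0.0904, 0.2305]
eef_rot: [3.132, -0.004, 1.336]
force: [-2.2, -2.4, 14.9]
```

```bash
python3 -m pendant '[{"tx":-0.005,"ty":-0.02,"tz":0.054,"rx":0.05,"ry":0,"rz":0.6,"grip":1}]'|sed -n '1,4p'; python3 -m pendant '[{"tx":-0.006,"ty":-0.02,"tz":0.054,"rx":0.05,"ry":0,"rz":0.6,"grip":1}]'|sed -n '1,4p'
```

```text
time_s: 8.2
ee_pos: [0.5263, 0.0903, 0.2304]
eef_rot: [3.132, -0.005, 1.293]
force: [-4.1, -0.7, 18.0]
time_s: 8.28
ee_pos: [0.5263, 0.0902, 0.2304]
eef_rot: [3.132, -0.007, 1.249]
force: [-3.4, -1.8, 17.4]
```

```bash
python3 -m pendant '[{"tx":-0.007,"ty":-0.02,"tz":0.054,"rx":0.05,"ry":0,"rz":0.6,"grip":1}]'|sed -n '1,4p'; python3 -c "
from h import *
st()"
```

```text
time_s: 8.37
ee_pos: [0.5262, 0.0901, 0.2304]
eef_rot: [3.132, -0.008, 1.205]
force: [-3.6, -1.8, 17.7]
8.37 p [0.5262 0.0901 0.2304] rot [ 3.1321 -0.0085  1.2049] F [-3.63 -1.78 17.73] M [-0.462  0.776  0.051] w 0.0094 q [0.1   0.331 1.657 0.004 1.142 0.464]
```

```bash
python3 -c "
from h import *
plan(.5262,.0901,.2304,1.2049,1)"; python3 -m pendant '[{"tx":-0.007,"ty":-0.02,"tz":0.053,"rx":0.07,"ry":-0.04,"rz":0.6,"grip":1}]'|sed -n '1,4p';  python3 -m pendant '[{"tx":-0.008,"ty":-0.02,"tz":0.053,"rx":0.07,"ry":-0.04,"rz":0.6,"grip":1}]'|sed -n '1,4p'
```

```text
t [0. 0. 0.] r [ 0.14 -0.12 -0.  ]
end [0.5262 0.0901 0.2304] [3.142 0.    1.205]
time_s: 8.45
ee_pos: [0.5262, 0.0901, 0.2304]
eef_rot: [3.133, -0.008, 1.161]
force: [0.5, 0.1, 14.0]
time_s: 8.53
ee_pos: [0.5263, 0.0902, 0.2304]
eef_rot: [3.135, -0.008, 1.117]
force: [-0.3, -0.4, 13.8]
```

```bash
python3 -m pendant '[{"tx":-0.008,"ty":-0.02,"tz":0.06,"rx":0.06,"ry":-0.04,"rz":0.3,"grip":1}]'|sed -n '1,4p';  python3 -m pendant '[{"tx":-0.008,"ty":-0.02,"tz":0.06,"rx":0.06,"ry":-0.04,"rz":0.4,"grip":1}]'|sed -n '1,4p'
```

```text
time_s: 8.62
ee_pos: [0.5264, 0.0902, 0.2303]
eef_rot: [3.135, -0.007, 1.094]
force: [-3.2, -1.1, 19.1]
time_s: 8.7
ee_pos: [0.5265, 0.0903, 0.2303]
eef_rot: [3.136, -0.007, 1.065]
force: [-4.0, -1.4, 19.6]
```

```bash
python3 -m pendant '[{"tx":-0.009,"ty":-0.019,"tz":0.057,"rx":0.06,"ry":-0.04,"rz":0.4,"grip":1}]'|sed -n '1,4p';  python3 -m pendant '[{"tx":-0.01,"ty":-0.018,"tz":0.056,"rx":0.06,"ry":-0.04,"rz":0.5,"grip":1}]'|sed -n '1,4p'
```

```text
time_s: 8.78
ee_pos: [0.5265, 0.0903, 0.2303]
eef_rot: [3.136, -0.006, 1.036]
force: [-2.4, -2.0, 17.4]
time_s: 8.87
ee_pos: [0.5266, 0.0903, 0.2303]
eef_rot: [3.137, -0.006, 1.0]
force: [-2.1, -0.9, 15.8]
```

```bash
python3 -m pendant '[{"tx":-0.01,"ty":-0.018,"tz":0.056,"rx":0.06,"ry":-0.04,"rz":0.5,"grip":1}]'|sed -n '1,4p'; python3 -c "
from h import *
st()"
```

```text
time_s: 8.95
ee_pos: [0.5266, 0.0903, 0.2303]
eef_rot: [3.138, -0.006, 0.963]
force: [-2.2, -1.6, 17.3]
8.95 p [0.5266 0.0903 0.2303] rot [ 3.1377 -0.0057  0.9632] F [-2.22 -1.56 17.35] M [-0.403  0.468  0.039] w 0.0098 q [0.101 0.334 1.653 0.002 1.148 0.708]
```

```bash
python3 -m pendant '[{"tx":-0.011,"ty":-0.017,"tz":0.056,"rx":0.05,"ry":-0.04,"rz":0.4,"grip":1}]'|sed -n '1,4p'; python3 -c "
from h import *
st()";  python3 -m pendant '[{"tx":-0.011,"ty":-0.017,"tz":0.056,"rx":0.05,"ry":-0.04,"rz":0.4,"grip":1}]'|sed -n '1,4p'; python3 -c "
from h import *
st()"
```

```text
time_s: 9.03
ee_pos: [0.5267, 0.0903, 0.2303]
eef_rot: [3.138, -0.006, 0.933]
force: [-4.0, -1.2, 17.2]
9.03 p [0.5267 0.0903 0.2303] rot [ 3.138  -0.0055  0.9335] F [-4.02 -1.24 17.21] M [-0.313  0.681  0.077] w 0.0099 q [0.101 0.334 1.653 0.002 1.149 0.737]
time_s: 9.12
ee_pos: [0.5267, 0.0904, 0.2303]
eef_rot: [3.138, -0.005, 0.904]
force: [-3.2, -1.4, 17.8]
9.12 p [0.5267 0.0904 0.2303] rot [ 3.1384 -0.0054  0.9043] F [-3.23 -1.43 17.83] M [-0.424  0.616  0.027] w 0.0096 q [0.101 0.334 1.652 0.002 1.149 0.767]
```

```bash
python3 -m pendant '[{"tx":-0.012,"ty":-0.016,"tz":0.056,"rx":0.04,"ry":-0.04,"rz":0.4,"grip":1}]'|sed -n '1,4p'; python3 -c "
from h import *
st()";  python3 -m pendant '[{"tx":-0.012,"ty":-0.016,"tz":0.056,"rx":0.04,"ry":-0.04,"rz":0.4,"grip":1}]'|sed -n '1,4p'; python3 -c "
from h import *
st()"
```

```text
time_s: 9.2
ee_pos: [0.5266, 0.0904, 0.2303]
eef_rot: [3.138, -0.005, 0.875]
force: [-3.6, -0.6, 17.1]
9.2 p [0.5266 0.0904 0.2303] rot [ 3.1383 -0.0053  0.8751] F [-3.62 -0.63 17.05] M [-0.245  0.763  0.065] w 0.0095 q [1.010e-01 3.340e-01 1.652e+00 1.000e-03 1.149e+00 7.960e-01]
time_s: 9.28
ee_pos: [0.5266, 0.0904, 0.2303]
eef_rot: [3.138, -0.005, 0.846]
force: [-3.5, -1.6, 17.2]
9.28 p [0.5266 0.0904 0.2303] rot [ 3.1382 -0.0053  0.8458] F [-3.46 -1.62 17.23] M [-0.356  0.711  0.05 ] w 0.0096 q [1.010e-01 3.340e-01 1.652e+00 1.000e-03 1.149e+00 8.260e-01]
```

```bash
python3 -m pendant '[{"tx":-0.013,"ty":-0.015,"tz":0.056,"rx":0.04,"ry":-0.04,"rz":0.4,"grip":1},{"tx":-0.013,"ty":-0.015,"tz":0.056,"rx":0.04,"ry":-0.04,"rz":0.4,"grip":1}]'|sed -n '1,4p'; python3 -c "
from h import *
st()"; python3 -m pendant '[{"tx":-0.014,"ty":-0.014,"tz":0.056,"rx":0.04,"ry":-0.04,"rz":0.4,"grip":1},{"tx":-0.014,"ty":-0.014,"tz":0.056,"rx":0.04,"ry":-0.04,"rz":0.4,"grip":1}]'|sed -n '1,4p'; python3 -c "
from h import *
st()"
```

```text
time_s: 9.45
ee_pos: [0.5266, 0.0904, 0.2303]
eef_rot: [3.138, -0.006, 0.788]
force: [-4.9, -1.7, 17.2]
9.45 p [0.5266 0.0904 0.2303] rot [ 3.1384 -0.0055  0.7875] F [-4.93 -1.69 17.16] M [-0.425  0.706  0.074] w 0.0097 q [1.010e-01 3.340e-01 1.653e+00 1.000e-03 1.149e+00 8.840e-01]
time_s: 9.62
ee_pos: [0.5266, 0.0904, 0.2303]
eef_rot: [3.139, -0.006, 0.729]
force: [-4.0, -1.5, 17.3]
9.62 p [0.5266 0.0904 0.2303] rot [ 3.1388 -0.0061  0.7291] F [-3.97 -1.55 17.26] M [-0.403  0.672  0.075] w 0.0099 q [0.101 0.334 1.653 0.002 1.148 0.942]
```

```bash
python3 -m pendant '[{"tx":-0.016,"ty":-0.014,"tz":0.056,"rx":0.03,"ry":-0.05,"rz":0.5,"grip":1},{"tx":-0.017,"ty":-0.013,"tz":0.056,"rx":0.03,"ry":-0.05,"rz":0.5,"grip":1}]'|sed -n '1,4p'; python3 -c "
from h import *
st()"; python3 -m pendant '[{"tx":-0.017,"ty":-0.012,"tz":0.056,"rx":0.03,"ry":-0.05,"rz":0.5,"grip":1},{"tx":-0.017,"ty":-0.012,"tz":0.056,"rx":0.03,"ry":-0.05,"rz":0.5,"grip":1}]'|sed -n '1,4p'; python3 -c "
from h import *
st()"
```

```text
time_s: 9.78
ee_pos: [0.5265, 0.0905, 0.2303]
eef_rot: [3.139, -0.006, 0.657]
force: [-3.2, -0.1, 16.9]
9.78 p [0.5265 0.0905 0.2303] rot [ 3.1385 -0.0061  0.6566] F [-3.2  -0.09 16.89] M [-0.13   0.542  0.068] w 0.0096 q [1.010e-01 3.340e-01 1.653e+00 1.000e-03 1.148e+00 1.015e+00]
time_s: 9.95
ee_pos: [0.5265, 0.0905, 0.2303]
eef_rot: [3.139, -0.006, 0.584]
force: [-4.0, 0.1, 17.0]
9.95 p [0.5265 0.0905 0.2303] rot [ 3.1387 -0.0064  0.5835] F [-3.98  0.07 17.  ] M [-0.311  0.657  0.05 ] w 0.01 q [0.102 0.334 1.653 0.    1.148 1.089]
```

```bash
python3 -m pendant '[{"tx":-0.017,"ty":-0.011,"tz":0.056,"rx":0.02,"ry":-0.05,"rz":0.6,"grip":1},{"tx":-0.018,"ty":-0.01,"tz":0.056,"rx":0.02,"ry":-0.05,"rz":0.6,"grip":1},{"tx":-0.018,"ty":-0.009,"tz":0.056,"rx":0.02,"ry":-0.05,"rz":0.6,"grip":1}]'|sed -n '1,4p'; python3 -c "
from h import *
st()"
```

```text
time_s: 10.2
ee_pos: [0.5264, 0.0906, 0.2303]
eef_rot: [3.138, -0.007, 0.452]
force: [-4.3, -0.3, 17.4]
10.2 p [0.5264 0.0906 0.2303] rot [ 3.1384 -0.0072  0.4525] F [-4.28 -0.25 17.37] M [-0.252  0.802  0.07 ] w 0.0096 q [ 1.020e-01  3.330e-01  1.654e+00 -1.000e-03  1.147e+00  1.221e+00]
```

```bash
python3 -m pendant '[{"tx":-0.019,"ty":-0.008,"tz":0.056,"rx":0.02,"ry":-0.05,"rz":0.6,"grip":1},{"tx":-0.019,"ty":-0.007,"tz":0.056,"rx":0.02,"ry":-0.05,"rz":0.6,"grip":1},{"tx":-0.019,"ty":-0.006,"tz":0.056,"rx":0.02,"ry":-0.05,"rz":0.6,"grip":1}]'|sed -n '1,4p'; python3 -c "
from h import *
st()"
```

```text
time_s: 10.45
ee_pos: [0.5263, 0.0906, 0.2303]
eef_rot: [3.14, -0.009, 0.321]
force: [-3.8, -1.1, 17.3]
10.45 p [0.5263 0.0906 0.2303] rot [ 3.1397 -0.0085  0.3208] F [-3.78 -1.11 17.32] M [-0.26   0.778  0.03 ] w 0.0098 q [ 0.102  0.333  1.655 -0.     1.146  1.352]
```

```bash
python3 -m pendant '[{"tx":-0.02,"ty":-0.005,"tz":0.056,"rx":0.02,"ry":-0.05,"rz":0.6,"grip":1},{"tx":-0.02,"ty":-0.004,"tz":0.056,"rx":0.02,"ry":-0.05,"rz":0.6,"grip":1},{"tx":-0.02,"ty":-0.003,"tz":0.056,"rx":0.01,"ry":-0.05,"rz":0.6,"grip":1}]'|sed -n '1,4p'; python3 -c "
from h import *
st()"
```

```text
time_s: 10.7
ee_pos: [0.5262, 0.0906, 0.2303]
eef_rot: [-3.141, -0.01, 0.189]
force: [-3.1, -0.4, 17.9]
10.7 p [0.5262 0.0906 0.2303] rot [-3.1412 -0.0099  0.1892] F [-3.08 -0.45 17.9 ] M [-0.166  0.908  0.064] w 0.0096 q [1.010e-01 3.320e-01 1.655e+00 1.000e-03 1.144e+00 1.482e+00]
```

```bash
python3 -m pendant '[{"tx":-0.02,"ty":-0.002,"tz":0.056,"rx":0,"ry":-0.06,"rz":0.6,"grip":1},{"tx":-0.02,"ty":-0.001,"tz":0.056,"rx":0,"ry":-0.06,"rz":0.6,"grip":1},{"tx":-0.02,"ty":0,"tz":0.056,"rx":0,"ry":-0.06,"rz":0.6,"grip":1}]'|sed -n '1,4p'; python3 -c "
from h import *
st()"; python3 -m pendant '[{"tx":-0.02,"ty":0,"tz":0.055,"rx":0,"ry":-0.06,"rz":0.6,"grip":1},{"tx":-0.02,"ty":0,"tz":0.055,"rx":0,"ry":-0.06,"rz":0.5,"grip":1}]'|sed -n '1,4p'; python3 -c "
from h import *
st()"
```

```text
time_s: 10.95
ee_pos: [0.5261, 0.0906, 0.2303]
eef_rot: [-3.14, -0.01, 0.058]
force: [-3.1, -1.0, 16.1]
10.95 p [0.5261 0.0906 0.2303] rot [-3.1404 -0.0096  0.0576] F [-3.14 -0.99 16.15] M [-0.101  0.809  0.04 ] w 0.0093 q [1.020e-01 3.320e-01 1.655e+00 1.000e-03 1.145e+00 1.615e+00]
time_s: 11.12
ee_pos: [0.5262, 0.0907, 0.2303]
eef_rot: [-3.139, -0.009, -0.023]
force: [-2.7, -1.2, 17.2]
11.12 p [0.5262 0.0907 0.2303] rot [-3.1394 -0.0092 -0.0232] F [-2.72 -1.21 17.16] M [-0.257  0.724  0.041] w 0.0098 q [1.020e-01 3.320e-01 1.655e+00 1.000e-03 1.145e+00 1.695e+00]
```

Turned to about 1.56 rad with no catch. I ease the pressure, open, and only then lift.

```bash
python3 -m pendant '[{"tx":-0.015,"ty":0,"tz":0.04,"rx":0,"ry":-0.03,"rz":0,"grip":1}]'|sed -n '1,4p'; python3 -m pendant '[{"tx":-0.01,"ty":0,"tz":0.025,"rx":0,"ry":0,"rz":0,"grip":1},{"tx":-0.005,"ty":0,"tz":0.015,"rx":0,"ry":0,"rz":0,"grip":1}]'; python3 -m pendant '[{"tx":-0.005,"ty":0,"tz":0.015,"rx":0,"ry":0,"rz":0,"grip":1}]'; python3 -c "
from h import *
st()"
```

```text
time_s: 11.2
ee_pos: [0.5261, 0.0907, 0.2305]
eef_rot: [-3.139, -0.01, -0.025]
force: [-4.9, -1.4, 12.0]
time_s: 11.37
ee_pos: [0.5259, 0.0906, 0.2312]
eef_rot: [-3.139, -0.013, -0.026]
force: [-3.3, 0.1, 4.8]
grip_width: 0.0095
time_s: 11.45
ee_pos: [0.5258, 0.0906, 0.2313]
eef_rot: [-3.139, -0.014, -0.026]
force: [-1.8, -0.4, 4.6]
grip_width: 0.0095
11.45 p [0.5258 0.0906 0.2313] rot [-3.1391 -0.0136 -0.0258] F [-1.8  -0.44  4.57] M [-0.075  0.648 -0.005] w 0.0095 q [1.020e-01 3.290e-01 1.657e+00 1.000e-03 1.142e+00 1.698e+00]
```

```bash
python3 -m pendant '[{"tx":0,"ty":0,"tz":0.01,"rx":0,"ry":0,"rz":0,"grip":0.6},{"tx":0,"ty":0,"tz":0,"rx":0,"ry":0,"rz":0,"grip":0.3},{"tx":0,"ty":0,"tz":0,"rx":0,"ry":0,"rz":0,"grip":0},{"tx":0,"ty":0,"tz":0,"rx":0,"ry":0,"rz":0,"grip":0},{"tx":0,"ty":0,"tz":0,"rx":0,"ry":0,"rz":0,"grip":0}]'; python3 -c "
from h import *
st()"
```

```text
time_s: 11.87
ee_pos: [0.5262, 0.0907, 0.2311]
eef_rot: [-3.139, -0.015, -0.026]
force: [0.5, 0.2, -0.2]
grip_width: 0.0398
11.87 p [0.5262 0.0907 0.2311] rot [-3.139  -0.0154 -0.0257] F [ 0.49  0.23 -0.19] M [ 0.096 -0.04   0.017] w 0.0398 q [1.020e-01 3.290e-01 1.657e+00 1.000e-03 1.140e+00 1.698e+00]
```

```bash
python3 -m pendant '[{"tx":0,"ty":0,"tz":-0.3,"rx":0,"ry":0,"rz":0,"grip":0},{"tx":0,"ty":0,"tz":-0.6,"rx":0,"ry":0,"rz":0,"grip":0},{"tx":0,"ty":0,"tz":-0.9,"rx":0,"ry":0,"rz":0,"grip":0},{"tx":0,"ty":0,"tz":-0.9,"rx":0,"ry":0,"rz":0,"grip":0},{"tx":-0.5,"ty":0,"tz":-0.9,"rx":0,"ry":0,"rz":0,"grip":0},{"tx":-0.8,"ty":0,"tz":-0.3,"rx":0,"ry":0,"rz":0,"grip":0},{"tx":-0.9,"ty":0,"tz":0,"rx":0,"ry":0,"rz":0,"grip":0},{"tx":-0.5,"ty":0,"tz":0,"rx":0,"ry":0,"rz":0,"grip":0}]'; python3 - <<'E'
from h import *
st()
d=ctrl.camera("side");zoom(d,180,120,330,240,5,"pics/d9.png")
w=ctrl.camera("wrist");cv2.imwrite("pics/w9.png",w["pixels"])
s=ctrl.camera("scene");zoom(s,180,120,310,270,4,"pics/s9.png")
E
```

```text
time_s: 12.53
ee_pos: [0.4143, 0.0927, 0.39]
eef_rot: [-3.14, -0.01, -0.027]
force: [0.5, 0.7, 0.4]
grip_width: 0.047
12.53 p [0.4143 0.0927 0.39  ] rot [-3.1395 -0.0098 -0.027 ] F [0.47 0.74 0.37] M [0.044 0.05  0.011] w 0.047 q [ 0.134 -0.049  1.711  0.     1.47   1.731]
```

View pics/d9.png

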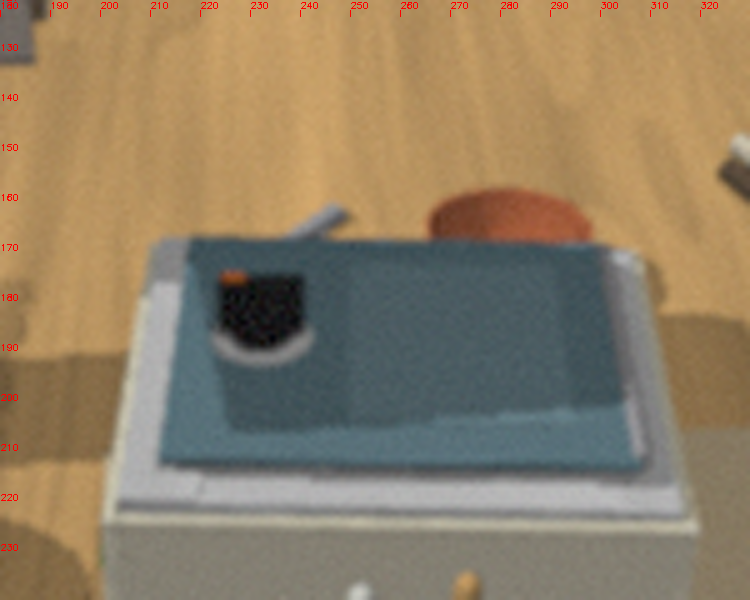

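View pics/w9.png

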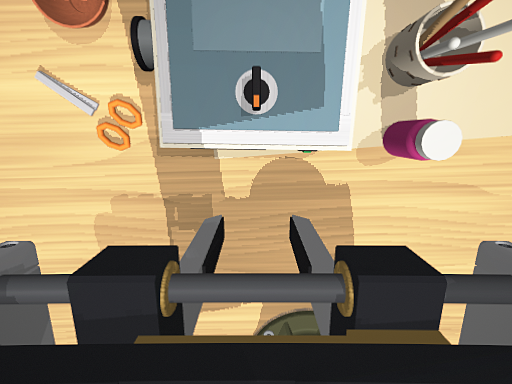

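View pics/s9.png

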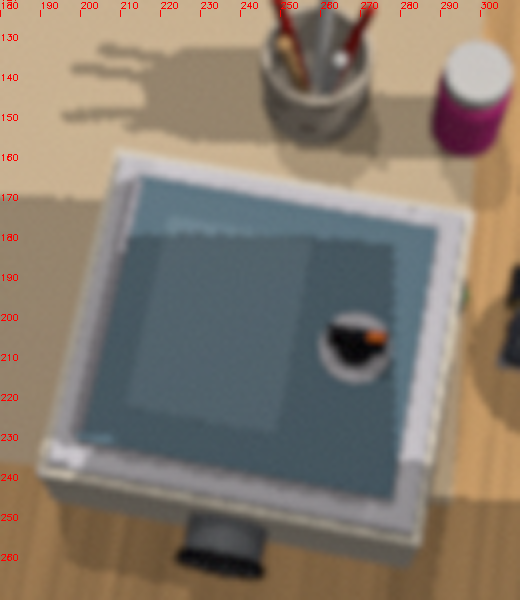

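```bash
python3 - <<'E'
from h import *
w=ctrl.camera("wrist");zoom(w,216,50,296,150,6,"pics/w10.png")
d=ctrl.camera("side");s=ctrl.camera("scene")
print("front corner -y",tri(s,(289,176),d,(212,213)),"+y",tri(s,(277.5,245),d,(217.5,168)))
E
```

```text
front corner -y (array([ 0.47864388, -0.01539763,  0.12195797]), np.float64(0.0016259435699387038)) +y (array([0.48598763, 0.19782231, 0.12077053]), np.float64(3.563571998848601e-05))
```

View pics/w10.png

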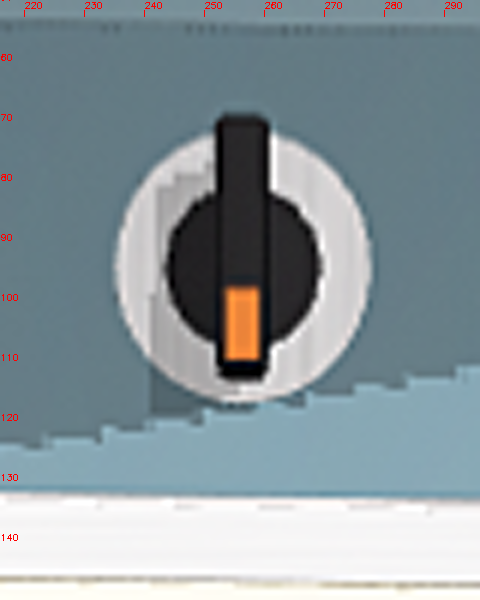

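The wing is square to the front edge, with its orange end (255,104) towards it. The panel's front edge is at z≈0.121, so the hatch is shut at about -0.03 rad. The arm is clear and reads no force, so I hand in.

```bash
python3 -c "
from station import ctrl
print(ctrl.hand_in())"
```

```text
the job is handed in; nothing more can be done
None
```

The hatch is shut and latched, and I handed the job in at about 12.7 s. `hand_in` reports no verdict.

**What I did:** I pushed the hatch down onto its seal with the closed fingers, off to one side of the knob. I then gripped the wing with 35 N and pressed down, mostly 14–18 N with the force watched each step. From there I turned the knob clockwise from about 0.12 to about 1.56 rad. The knob moment stayed under 0.1 N m, so the tongue did not catch. I eased the press to about 5 N, opened the gripper, and only then lifted clear.

**Last checks:**
- **Hatch:** the panel's front edge is at about z = 0.121 m, which means the hatch is shut at roughly -0.03 rad.
- **Knob:** the wing is square to the front edge, with its orange end pointing at that edge.
- **Robot:** it is clear of everything and reads no contact force.
- **Things around the cleaner:** the pot, scissors, dish and glue look undisturbed by eye; I did not measure them.

**Not confirmed or out of line:**
- **Latch and seal forces:** I could not measure the tongue-on-frame or panel-on-seal forces after letting go. That the latch holds is inferred from the hatch staying shut.
- **Press force:** it briefly reached 20.5 N at the knob before I turned it, and 19.6 N early in the turn. Both are above the 15–18 N aim but below the 24 N crush level.
- **Upward pull:** closing the grip gave about 3 N of upward pull, before the knob was turned or latched.
- **Heights:** touching the panel gave a height about 4–5 mm above what the cameras showed. I relied on force for pressing and on the cameras for the knob's position.

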